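Set the stop on the bin rail and close the bin up to it

TASK

Push the sliding stop along its rail until its spring pin clicks down into the notch of the steel catch, and no farther. Then push the open cardboard bin box along the rail until it rests square against the stop's steel plate, gently enough that the stop stays clicked in. Only push, with nothing gripped or lifted, leave the jar, the carton and the spanner where they are, and finish with the hand clear.

Things in the scene. Friction and masses are not known exactly. Their poses are not given: they have to be found in the camera images.
- rail: aluminium rail fixed on the bench, 30 wide (x), 500 long (y), 22 high, with 30 mm high black end caps; origin at the middle of its underside; its own y axis runs along it, from the stop's starting end (-y) towards the bin box (+y); its own -x side faces the robot and is the side where the bin box stands
- stop (a joint): travel of the sliding stop along the rail's +y, 0 to 0.40 m (at 0 its pin is 200 mm to -y of the rail's middle); it drags at about 2 N and stays where left. Black carriage 50 x 40 (along the rail) x 50 mm high astride the rail; on its +y end an upright steel plate 5 mm thick, reaching 17 to 107 mm out from the rail's middle on the -x side, 3 to 70 mm above the bench
- stop_push (a point): the point on the plate's -y face (the face to push, clear of the carriage) 60 mm out from the rail's middle, 40 mm above the bench; 20 mm to +y of the pin's axis; the frame is parallel to the rail's
- stop_face (a point): the opposite point, on the plate's +y face (the face that the bin box comes to rest against), 25 mm to +y of the pin's axis; frame parallel to the rail's
- pin (a joint): height (m) of the stop's upright spring pin, with a grey 18 mm knob on the carriage's top, 70 mm above the bench: 0 over the bare rail; on the catch it climbs a ramp from about 22 mm before the notch to a crest 6.5 mm before it (0.0045, push about 6 N), then drops into the notch (0.0017) and draws the stop on to the centre by itself: the push falls suddenly
- notch (a point): centre of the notch of the steel catch (60 mm long two-humped saddle on the rail), at the rail's top, 22 mm above the bench; frame parallel to the rail's. The stop is clicked in when the pin's axis is over this point: stop_push then lies 20 mm to its +y. It takes about 9 N to push the stop back out, about 14 N to force it on past the notch
- binbox: loose open-topped cardboard bin box, 90 (x) x 110 (y) x 80 mm high, 4 mm walls, its white front (-x) only 42 high, with loose-looking fittings fixed inside, 0.25 to 0.5 kg, drags at 2 to 6 N; it stands on the bench on the rail's -x side, beyond the catch; origin at the centre of its underside; its y axis runs roughly along the rail
- box_near (a point): middle of the bin box's -y outer face (the face that is to rest on the stop's plate), 40 mm above its underside
- box_far (a point): middle of the bin box's +y outer face (the face to push), 40 mm above its underside
- jar: loose closed jar, 52 mm across, 75 mm high, to be left alone; origin at the centre of its underside
- carton: loose closed small carton 70 x 90 x 50 mm high, to be left alone; origin at the centre of its underside
- spanner: loose flat steel spanner lying on the bench on the robot's side of the work, 180 mm long, 38 wide, 8 thick, to be left alone; origin below its middle
Mind the look-alikes: they are no part of the job. What is shaped like the binbox but turquoise is not meant.

How it is judged:
On the way, in this order (a step that is already met when the one before it is completed fails the run):
1. the stop is clicked into the notch (y of stop_push in the frame of notch between 0.0175 and 0.0225 m and value of joint pin below 0.0035 m), for 0.3 s.
2. the bin box rests against the stop, which is still clicked in (all of step 1 and y of box_near in the frame of stop_face between -0.004 and 0.006 m and x of binbox in the frame of rail between -0.09 and -0.05 m and angle between the y axis of binbox and the y axis of rail, either way round below 0.12 rad), for 0.2 s.
At the end, for the whole second after the job is handed in: the stop's pin is down in the notch (within 2.5 mm of its centre, pin below 3.5 mm), the bin box stands flat on the bench against the stop's plate (gap under 6 mm), square to the rail within 0.12 rad and beside it (its middle 50 to 90 mm from the rail's middle), everything at rest (all of step 2 and height (world z) of binbox below 0.006 m and angle between binbox's own z axis and vertical below 0.08 rad and linear speed of binbox below 0.01 m/s and velocity of joint stop between -0.005 and 0.005 m/s); the robot touches nothing.
It fails at once if the stop is forced past the notch (more than 10 mm) (y of stop_push in the frame of notch above 0.03 m).
It fails at once if the pin is pulled up by its knob (value of joint pin above 0.0095 m).
It fails at once if the bin box is lifted or tipped (height (world z) of binbox above 0.012 m or angle between binbox's own z axis and vertical above 0.25 rad).
It fails at once if the jar, carton or spanner is moved (distance of any of jar, carton, spanner from where it was at the start of the episode above 0.02 m).
It also fails if it takes over 64 s, if anything falls off the work surface, if the arm or the gripper's body presses on something with over 40 N, if the wrist force passes 120 N, or if a joint passes its speed limit or range.

ROBOT

A 6-joint arm with a two-finger parallel gripper is mounted at the origin on the work surface. World frame = base frame: x ahead of the robot, y to its left, z up, the work surface at z = 0. Lengths are in m, angles in rad, forces in N, time in s.
With the tool pointing down it reaches from about 0.325 to 0.9 m from the base axis. Payload 3.5 kg.
Tool frame: the origin (TCP) lies on the centre line of the jaws, within the pads' length; the fingertips stand 11 mm ahead of it and the grasp point (between the pads) lies 8 mm behind it; z points along the fingers, y is the direction in which the jaws open and shut (so a half turn about z gives the same grasp; the last joint's range is limited). The gripper opens to 85 mm and grips with 20 to 120 N. Pads are 22 mm wide; open, the fingers measure 114 mm over their backs; the gripper's body (76 mm by 85 mm) begins 54 mm behind the grasp point. The pads swing forward as they close: fully open they stand 13 mm farther back than shut.
Start: joints at [-1.432, 0.276, -0.026, 1.268, 0, 1.467], TCP at [0.15, -0.607, 0.242] pointing down, gripper open.
Joint ranges: [-3.12, 3.12], [-0.85, 1.88], [-1.08, 1.24], [-1.95, 2.15], [-1.57, 1.53], [-3.14, 3.14]. Speed limits (rad/s): [2.57, 2.57, 3.14, 3.14, 3.14, 3.14].

INTERFACE

Orientations are given as a rotation vector (axis times angle).
In Python, from workcell import * gives the robot as it stands.
- The arm moves only by the shell command python3 -m creep 'ROWS' [FORCE]. ROWS is JSON, a list of rows, each a list of 3 entries, a list of its own where there are three numbers: the shift along the tool's x, y, z in units of 0.4 m (1.0 is 0.4 m), then the turn about the tool's z in units of pi rad (1.0 is pi rad), then the opening, from 0 (shut) to 1 (fully open). In form: [[[dx, dy, dz], roll, hand], ...]. A call has 1 to 12 rows; each row is the pose to reach, as a shift and turn from the pose measured when the call began, along the tool's axes at that moment, turning the shorter way round; what a row does not reach only later rows make up. A row lasts 1/10 s, in which the tool goes at most 50 mm and 8.59 degrees, less where a joint would pass 70% of its speed; a pose out of reach is approached as far as the arm can. A call with a number of a shift or a turn outside -1 to 1 is refused whole. A call with a gripper value outside its range is refused whole. The fingers move at their own pace and stop on an object; FORCE is the grip in N (left out, the last holds). Time passes only in rows, so rows that repeat a pose let the fingers close. It gives the time, the measured TCP pose, the force and the opening at its end, in the units of the state.
- state(): the state, without advancing time (a new reading comes with each control period).
- camera(name): name is "scene" or "top" or "wrist"; returns the picture (480x640x3 uint8, red, green, blue); there is no depth.
- calibration(name): a dict with "fx", "fy", "cx", "cy" (pixels), "k1" (the pictures are not rectified: a ray, as slopes to the right and down, at radius r is drawn at 1 + k1 r^2 times it, then the intrinsics apply), "rvec" (rotation vector, rad) and "tvec" (3), from world to camera coordinates, as OpenCV has them. Camera axes: x right, y down, z forward; pixel columns grow to the right and rows downward; lengths in m; the calibration is good to about 2 mm. A picture is of the moment at which its call begins: read the wrist's pose just before it. calibration takes no time and is no camera call; for the wrist camera it gives the pose at the moment of the call.
- close_job(): hands the job in, once; it reports no verdict.
The state is a dict: "clock": time; "joint_pos": joint angles; "qd": joint speeds; "joint_torque": joint torques, N m; "ee_pos": TCP position; "tool_rot": TCP orientation; "force": force on the tool from outside, world axes, zero at the start; "moment": the same for the moment, N m; "opening": finger opening in m.
Only numpy, scipy, OpenCV 4.12 (cv2) and the standard library are available. Lean on these libraries where they do the work, as an engineer would, in place of code of your own. Each camera call takes 0.05 s, during which the arm holds its last target. There are 200 camera calls.

## Working session

There is one attempt and no reset: what is moved stays moved. The work goes in short steps, Python scripts to look and compute and a shell command to move; the robot and the scene stay as the last step left them, time stands still between calls to the robot, and variables do not carry over. Pictures are saved under pics/ and viewed, about 8 in all and at most 12, crops included, and the job is handed in when it is done.

```bash
mkdir -p pics; cat > h.py <<'E'
import numpy as np, cv2
from workcell import *
def snap(n,f,crop=None,s=1):
    im=camera(n)[:,:,::-1]
    cv2.imwrite(f'pics/{f}_full.png',im)
    if crop: x0,y0,x1,y1=crop; im=im[y0:y1,x0:x1]
    if s!=1: im=cv2.resize(im,None,fx=s,fy=s,interpolation=cv2.INTER_CUBIC)
    cv2.imwrite(f'pics/{f}.png',im)
def px2w(n,u,v,z,c=None):
    c=c or calibration(n); R=cv2.Rodrigues(np.array(c['rvec'],float))[0]; t=np.array(c['tvec'],float)
    d=np.array([(u-c['cx'])/c['fx'],(v-c['cy'])/c['fy']]); p=d.copy()
    for _ in range(20): p=d/(1+c['k1']*(p@p))
    r=R.T@np.array([p[0],p[1],1]); o=-R.T@t
    return o+r*(z-o[2])/r[2]
def w2px(n,P,c=None):
    c=c or calibration(n); R=cv2.Rodrigues(np.array(c['rvec'],float))[0]
    q=R@np.array(P,float)+np.array(c['tvec'],float); p=q[:2]/q[2]; p=p*(1+c['k1']*(p@p))
    return p*[c['fx'],c['fy']]+[c['cx'],c['cy']]
def shift(P):
    s=state(); R=cv2.Rodrigues(np.array(s['tool_rot'],float))[0]
    return R.T@(np.array(P)-s['ee_pos'])/0.4
E
python3 - <<'E'
from h import *
np.set_printoptions(precision=4,suppress=True)
snap('top','t1');snap('scene','s1')
s=state();print(s); print(cv2.Rodrigues(np.array(s['tool_rot']))[0])
for n in('top','scene'):
  c=calibration(n);print(n,c,-cv2.Rodrigues(np.array(c['rvec']))[0].T@np.array(c['tvec']))
E
```

```text
{'clock': 0.1, 'joint_pos': array([-1.4324,  0.2771, -0.0278,  1.268 ,  0.    ,  1.4674]), 'qd': array([-0.0009, -0.0007,  0.0025,  0.0006, -0.002 , -0.0024]), 'joint_torque': array([  0.0008, -44.6709,  29.6129,   0.0085,  -0.0001,   0.    ]), 'ee_pos': array([ 0.1496, -0.6061,  0.2412]), 'tool_rot': array([-3.1166, -0.3787,  0.    ]), 'force': array([0.9189, 0.011 , 0.3895]), 'moment': array([ 0.0059, -0.0126, -0.0075]), 'opening': 0.08526802336623174}
[[ 0.9709  0.2395 -0.0003]
 [ 0.2395 -0.9709  0.0021]
 [ 0.0003 -0.0021 -1.    ]]
top {'fx': 466.6847488636328, 'fy': 466.6847488636328, 'cx': 313.3424740952043, 'cy': 240.42127790023392, 'k1': -0.09506601774459837, 'rvec': array([ 2.075 , -2.1326,  0.1514]), 'tvec': array([0.1091, 0.5419, 0.7458])} [0.3961 0.0621 0.8372]
scene {'fx': 605.4249256089903, 'fy': 605.4249256089903, 'cx': 319.99866820064705, 'cy': 243.98703637493202, 'k1': -0.11507208819903735, 'rvec': array([ 1.2752,  2.1167, -1.0803]), 'tvec': array([ 0.2068, -0.2718,  1.4377])} [1.2473 0.4591 0.6459]
```

View pics/t1.png

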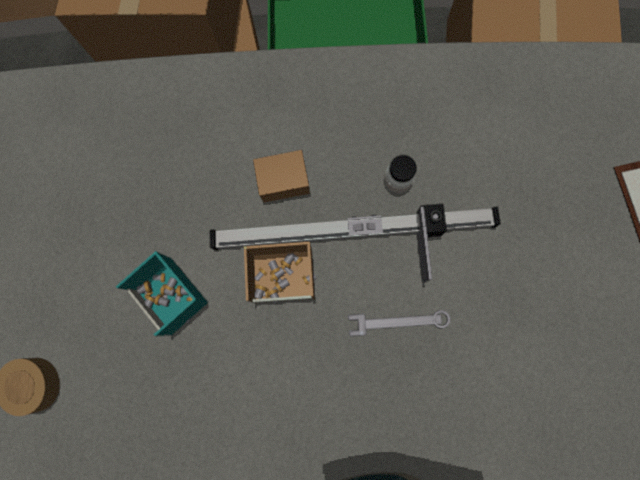

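View pics/s1.png

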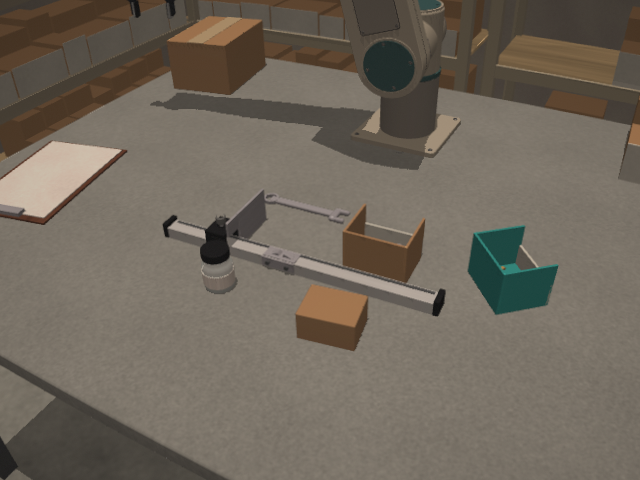

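The top view shows the rail from (497,217) at the stop end to (214,239), the stop at (433,220), the catch at (365,226), and the spanner at (400,322). Two boxes look alike: brown cardboard at (279,273) beside the rail, and turquoise at (163,293). The brown one fits the description (cardboard, on the rail's robot side, beyond the catch). I'll confirm that in enlarged crops.

```bash
python3 - <<'E'
import cv2
im=cv2.imread('pics/t1_full.png')
cv2.imwrite('pics/t1c.png',cv2.resize(im[185:325,340:510],None,fx=4.6,fy=4.2,interpolation=cv2.INTER_CUBIC))
a=cv2.resize(im[185:325,340:510],None,fx=4,fy=4,interpolation=cv2.INTER_CUBIC)[:300]
b=cv2.resize(im[225:310,205:375],None,fx=4,fy=4,interpolation=cv2.INTER_CUBIC)
b=b[:340]
import numpy as np
c=np.vstack([cv2.resize(im[195:285,340:505],None,fx=3.2,fy=3.2,interpolation=cv2.INTER_CUBIC),cv2.resize(im[220:310,205:370],None,fx=3.2,fy=3.2,interpolation=cv2.INTER_CUBIC)])
print(c.shape);cv2.imwrite('pics/c2.png',c)
E
```

```text
(576, 528, 3)
```

View pics/c2.png

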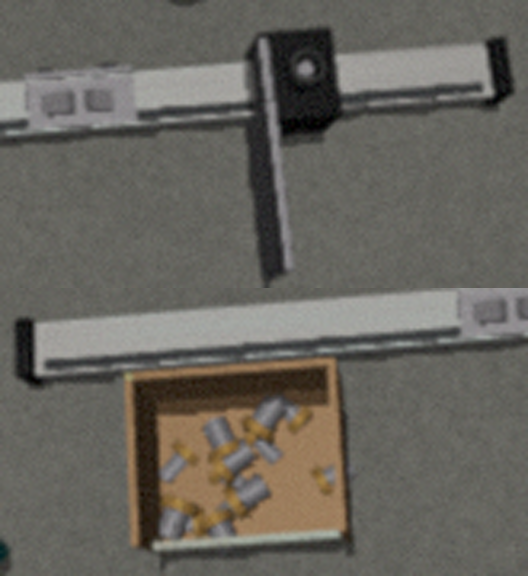

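```bash
python3 - <<'E'
from h import *
np.set_printoptions(precision=4,suppress=True)
A=lambda x,y:(340+x/3.2,195+y/3.2)
B=lambda x,y:(205+x/3.2,220+(y-288)/3.2)
P={}
for n,uv,z in [('far R',A(487,45),.022),('far L',B(35,322),.022),('far mid',A(0,82),.022),('near bot L',B(42,378),0),('near bot R',A(488,103),0),
 ('capR',A(497,40),.03),('capL',B(26,320),.03),('notch',A(79,100),.024),('notch outl',A(79.5,98),.022),('knob',A(306,67),.078),('plate top end',A(290,269),.07),('plate top in',A(263,38),.07),
 ('box FL',B(127,376),.08),('box FR',B(337,358),.08),('whiteL',B(153,546),.042),('whiteR',B(341,536),.042)]:
  P[n]=px2w('top',*uv,z); print(n,P[n])
sp=lambda u,v,z:px2w('top',u,v,z)
print('jar',sp(403,168,.075),'spanner',sp(358,325,.004),sp(443,320,.004),'carton',sp(281,173,.05),'turq',sp(163,293,.04))
d=P['far L']-P['far R'];print('len',np.linalg.norm(d),'ang',np.arctan2(-d[0],d[1]))
E
```

```text
far R [ 0.5977 -0.2274  0.022 ]
far L [0.5742 0.2716 0.022 ]
far mid [0.5851 0.0469 0.022 ]
near bot L [0.5458 0.2726 0.    ]
near bot R [ 0.569  -0.2325  0.    ]
capR [ 0.5984 -0.2305  0.03  ]
capL [0.5738 0.2747 0.03  ]
notch [0.5729 0.0034 0.024 ]
notch outl [0.5745 0.003  0.022 ]
knob [ 0.575  -0.1115  0.078 ]
plate top end [ 0.4709 -0.0976  0.07  ]
plate top in [ 0.5933 -0.0918  0.07  ]
box FL [0.5312 0.2076 0.08  ]
box FR [0.5373 0.0982 0.08  ]
whiteL [0.4453 0.2006 0.042 ]
whiteR [0.4482 0.1    0.042 ]
jar [ 0.6615 -0.0629  0.075 ] spanner [0.4002 0.0212 0.004 ] [ 0.4044 -0.1285  0.004 ] carton [0.6689 0.149  0.05  ] turq [0.4619 0.36   0.04  ]
len 0.4995868524337604 ang 0.04705814648357679
```

The crop confirms the brown cardboard box, with its white front towards the robot. Its rim corners fit 90 x 110, the rail measures 0.4996 m, and its yaw is 0.047. I now move above the start of the push, with the hand turned so its pad sides face along the rail.

```bash
cat >> h.py <<'E'
np.set_printoptions(precision=4,suppress=True)
C=np.array([.571,.0214]); TH=.047
ex=np.array([np.cos(TH),np.sin(TH)]); ey=np.array([-np.sin(TH),np.cos(TH)])
def W(x,s,z): return np.r_[C+x*ex+s*ey,z]
def rep():
    s=state(); R=cv2.Rodrigues(np.array(s['tool_rot']))[0]; d=s['ee_pos'][:2]-C
    print('t',s['clock'],'rail x,s',d@ex,d@ey,'z',s['ee_pos'][2],'F',s['force'],'op',s['opening'],'yaw err',np.arctan2(R[1,0],R[0,0])-np.pi/2-TH)
E
python3 -c "
from h import *
print(shift(W(-.062,-.165,.2)))"
python3 -m creep '[[[0.9,-0.3,0],-0.438,0]]' 
```

```text
[ 1.1666 -0.8959  0.1052]
clock: 0.2
ee_pos: [0.1889, -0.5825, 0.2414]
tool_rot: [3.082, 0.607, -0.003]
force: [2.0, -0.6, -0.5]
opening: 0.0729
```

```bash
python3 -c "
from h import *
rep();print(shift(W(-.062,-.165,.2)))"
```

```text
t 0.2 rail x,s -0.410095358585622 -0.5852885058543561 z 0.241354624323814 F [ 1.9596 -0.6335 -0.4964] op 0.07285983991977284 yaw err -1.229017627162148
[ 1.1723 -0.6983  0.1008]
```

```bash
python3 -m creep '[[[1,-0.6,0],-0.391,0],[[1,-0.6,0],-0.391,0],[[1,-0.6,0],-0.391,0],[[1,-0.6,0],-0.391,0],[[1,-0.6,0],-0.391,0],[[1,-0.6,0],-0.391,0],[[1,-0.6,0],-0.391,0],[[1,-0.6,0],-0.391,0],[[1,-0.6,0],-0.391,0],[[1,-0.6,0],-0.391,0],[[1,-0.6,0],-0.391,0],[[1,-0.6,0],-0.391,0]]'; python3 -c "
from h import *
rep();print(shift(W(-.062,-.165,.2)),shift(W(-.062,-.165,.045)))"
```

```text
clock: 1.4
ee_pos: [0.4675, -0.2091, 0.2401]
tool_rot: [-2.169, -2.272, 0.005]
force: [-1.2, 0.6, -0.2]
opening: 0.0
t 1.4 rail x,s -0.1142206490088162 -0.22538688703824938 z 0.2401316890787633 F [-1.1615  0.6244 -0.2348] op 3.802474965272699e-05 yaw err -0.0006445025928541598
[0.1512 0.1307 0.0998] [0.1517 0.1318 0.4873]
```

```bash
python3 -m creep '[[[0.1,0.1,0.1],0,0],[[0.152,0.132,0.15],0,0],[[0.152,0.132,0.25],0,0],[[0.152,0.132,0.35],0,0],[[0.152,0.132,0.45],0,0],[[0.152,0.132,0.487],0,0],[[0.152,0.132,0.487],0,0],[[0.152,0.132,0.487],0,0]]'; python3 -c "
from h import *
rep()
snap('scene','s2',(150,140,310,260),5)"
```

```text
clock: 2.2
ee_pos: [0.5167, -0.1477, 0.0454]
tool_rot: [-2.172, -2.269, 0.005]
force: [-0.8, -0.1, 0.2]
opening: -0.0001
t 2.2 rail x,s -0.06221362817535962 -0.1663535447972967 z 0.04535335835241986 F [-0.835  -0.0767  0.1789] op -6.674353486632317e-05 yaw err -0.0030650020540075734
```

View pics/s2.png

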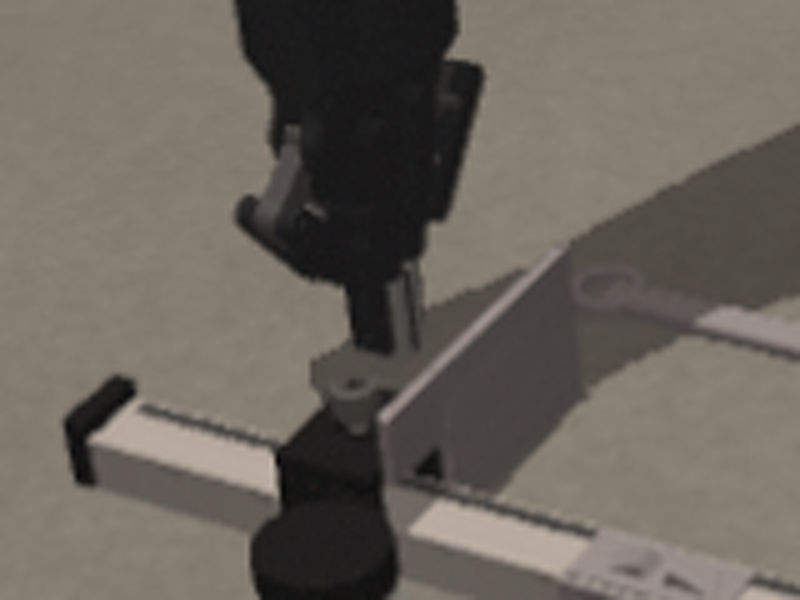

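```bash
python3 -m creep '[[[0.025,0,0],0,0],[[0.05,0,0],0,0],[[0.075,0,0],0,0],[[0.09,0,0],0,0],[[0.105,0,0],0,0],[[0.12,0,0],0,0],[[0.135,0,0],0,0],[[0.15,0,0],0,0]]'; python3 -c "
from h import *
rep()"
python3 -m creep '[[[0.015,0,0],0,0],[[0.03,0,0],0,0],[[0.045,0,0],0,0],[[0.06,0,0],0,0],[[0.075,0,0],0,0],[[0.09,0,0],0,0],[[0.105,0,0],0,0],[[0.12,0,0],0,0],[[0.135,0,0],0,0],[[0.15,0,0],0,0]]'; python3 -c "
from h import *
rep()"
```

```text
clock: 3.05
ee_pos: [0.5151, -0.0877, 0.0462]
tool_rot: [2.171, 2.269, -0.004]
force: [-0.8, -1.9, 0.9]
opening: 0.0001
t 3.05 rail x,s -0.060945001382281594 -0.10632776686022437 z 0.046242063316339586 F [-0.7809 -1.8604  0.9401] op 0.00010017367398901528 yaw err -0.0028299181669205337
clock: 4.05
ee_pos: [0.5123, -0.0272, 0.046]
tool_rot: [2.171, 2.269, -0.004]
force: [-1.1, -3.1, 1.6]
opening: 0.0002
t 4.05 rail x,s -0.06095456557727125 -0.04579979939570196 z 0.04598265205908254 F [-1.1463 -3.1382  1.6212] op 0.0002262439831898699 yaw err -0.0028638464854369855
```

```bash
r(){ python3 -c "
from h import *
rep()"; }
python3 -m creep '[[[0.005,0,0],0,0],[[0.01,0,0],0,0],[[0.015,0,0],0,0],[[0.02,0,0],0,0],[[0.025,0,0],0,0],[[0.03,0,0],0,0]]'; r
python3 -m creep '[[[0.005,0,0],0,0],[[0.01,0,0],0,0],[[0.015,0,0],0,0]]'; r
python3 -m creep '[[[0.0025,0,0],0,0],[[0.005,0,0],0,0],[[0.0075,0,0],0,0]]'; r
```

```text
clock: 4.65
ee_pos: [0.5117, -0.0151, 0.0459]
tool_rot: [2.171, 2.269, -0.004]
force: [-0.6, -1.5, 0.3]
opening: -0.0002
t 4.65 rail x,s -0.06095639699284001 -0.03371869149423495 z 0.045949998402366556 F [-0.5794 -1.487   0.3206] op -0.0001652001027623218 yaw err -0.0030160451040395914
clock: 4.95
ee_pos: [0.5114, -0.0102, 0.046]
tool_rot: [2.17, 2.267, -0.008]
force: [-0.2, -6.5, 1.0]
opening: -0.0002
t 4.95 rail x,s -0.061025878302988334 -0.02880235978696513 z 0.045963116779416266 F [-0.1725 -6.4519  1.0065] op -0.0001509879064346363 yaw err -0.003592438216076868
clock: 5.25
ee_pos: [0.5113, -0.0085, 0.046]
tool_rot: [2.169, 2.264, -0.013]
force: [-0.6, -6.3, 1.3]
opening: 0.0
t 5.25 rail x,s -0.06101635604248886 -0.027103007372983177 z 0.046022550974057934 F [-0.5905 -6.3405  1.2894] op 2.4409464397371235e-05 yaw err -0.004307212995046841
```

```bash
r(){ python3 -c "
from h import *
rep()"; }
python3 -m creep '[[[0.005,0,0],0,0],[[0.01,0,0],0,0],[[0.015,0,0],0,0],[[0.018,0,0],0,0]]'; r
python3 -m creep '[[[0.0025,0,0],0,0],[[0.005,0,0],0,0],[[0.0075,0,0],0,0]]'; r
```

```text
clock: 5.65
ee_pos: [0.511, -0.0029, 0.0461]
tool_rot: [2.169, 2.261, -0.018]
force: [-1.6, -7.6, 2.5]
opening: 0.0003
t 5.65 rail x,s -0.06102901817476952 -0.021498503572649912 z 0.04607306739449293 F [-1.6177 -7.611   2.4736] op 0.0002905629816248996 yaw err -0.005277362117905041
clock: 5.95
ee_pos: [0.511, -0.0016, 0.0461]
tool_rot: [2.168, 2.258, -0.023]
force: [-1.4, -7.5, 1.6]
opening: -0.0004
t 5.95 rail x,s -0.06103721229065555 -0.02013714245626741 z 0.04612045641054676 F [-1.4156 -7.4712  1.6132] op -0.0004297812155780151 yaw err -0.006252152554430637
```

Close to the crest (about -0.0165), so I take small steps and check the force after each.

```bash
r(){ python3 -c "
from h import *
rep()" | cut -c1-140; }
python3 -m creep '[[[0.004,0,0],0,0],[[0.008,0,0],0,0]]' >/dev/null; r
python3 -m creep '[[[0.004,0,0],0,0],[[0.008,0,0],0,0]]'>/dev/null; r
python3 -m creep '[[[0.004,0,0],0,0]]'>/dev/null; r

```

```text
t 6.15 rail x,s -0.06106954162450499 -0.018168783192301786 z 0.04615147651891671 F [-1.7212 -4.9614  1.6959] op -4.502329295518276e-05 yaw e
t 6.35 rail x,s -0.060961084090616915 -0.014404148395963504 z 0.04601999353365116 F [-0.3871 -0.1596 -0.0652] op -0.00012863445179919376 yaw
t 6.45 rail x,s -0.06077140379922922 -0.01189724495881176 z 0.045885502448680865 F [ 0.4859 -0.2548  0.1084] op -0.00014928087160368672 yaw
```

```bash
python3 -m creep '[[[-0.05,0,0],0,0],[[-0.08,0,0],0,0],[[-0.08,0,-0.1],0,0],[[-0.08,0,-0.2],0,0.5],[[-0.08,0,-0.32],0,0.5],[[-0.08,0,-0.4],0,0.5]]'; python3 -c "
from h import *
rep()
print(shift(W(-.075,.232,.2)))
snap('top','t2',(205,195,445,315),3.3)"
```

```text
clock: 7.05
ee_pos: [0.5136, -0.0223, 0.2098]
tool_rot: [2.167, 2.255, -0.017]
force: [1.6, -0.8, 0.2]
opening: 0.0423
t 7.05 rail x,s -0.05941106051637836 -0.040979541174137615 z 0.20976601378901033 F [ 1.5557 -0.8405  0.1808] op 0.04231853544449875 yaw err -0.007270464583051986
[ 0.6825 -0.044   0.0122]
```

View pics/t2.png

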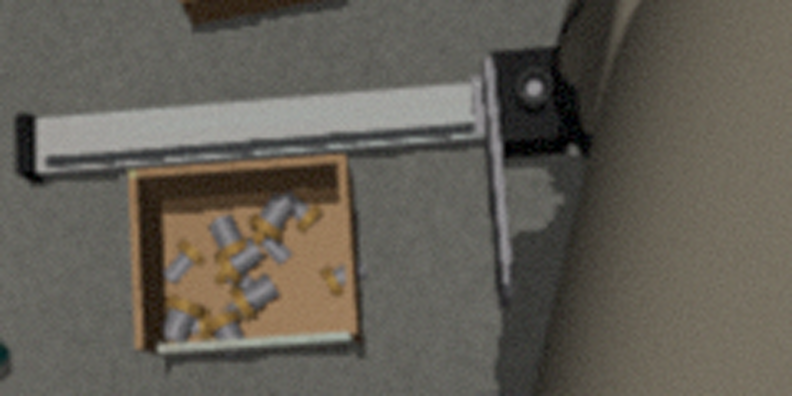

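The stop sits over the catch: the knob is at crop (535,88), with a catch strip of about 5 mm showing past the plate, as expected when clicked in. I verify that in numbers and carry on to the far side of the box.

```bash
python3 -c "
from h import *
for n,x,y,z in [('knob',535,88,.078),('plateend',506,292,.07),('FL',133,172,.08),('FR',348,157,.08),('NR',357,335,.06)]:
  p=px2w('top',205+x/3.3,195+y/3.3,z); d=p[:2]-C; print(n,p,'rail',d@ex,d@ey)
p=px2w('top',206,299,.042); d=p[:2]-C; print('turq corner',d@ex,d@ey)
"
python3 -m creep '[[[0.1,0,0],0,0.5],[[0.22,0,0],0,0.5],[[0.34,0,0],0,0.5],[[0.46,-0.02,0],0,0.5],[[0.58,-0.044,0],0,0.5],[[0.6825,-0.044,0.012],0,0.5],[[0.6825,-0.044,0.012],0,0.5],[[0.6825,-0.044,0.012],0,0.5]]'; python3 -c "
from h import *
rep()
print(shift(W(-.075,.232,.05)))"
```

```text
knob [0.5688 0.0029 0.078 ] rail -0.0030174765053988016 -0.01833447437308159
plateend [0.4672 0.0213 0.07  ] rail -0.10368345354839577 0.004745704634910585
FL [0.5318 0.2066 0.08  ] rail -0.030438409596700987 0.1867989292227416
FR [0.5361 0.098  0.08  ] rail -0.03126547112608095 0.07810646503893272
NR [0.4486 0.0964 0.06  ] rail -0.11876959972361979 0.0806424258116627
turq corner -0.10875549589325487 0.2662690437900768
clock: 7.9
ee_pos: [0.4878, 0.2499, 0.2039]
tool_rot: [2.16, 2.253, -0.011]
force: [0.5, -0.7, -0.1]
opening: 0.0429
t 7.9 rail x,s -0.07239534254739237 0.23215711143388135 z 0.20393547465386475 F [ 0.5436 -0.7021 -0.1373] op 0.04294890057081445 yaw err -0.005152348483485961
[ 0.0072 -0.0101  0.3847]
```

```bash
python3 -m creep '[[[-0.02,0,0.05],0,0.5],[[-0.018,0,0.15],0,0.5],[[-0.018,0,0.25],0,0.5],[[-0.018,0,0.35],0,0.5],[[-0.018,0,0.385],0,0.5],[[-0.018,0,0.385],0,0.5],[[-0.018,0,0.385],0,0.5]]'; python3 -c "
from h import *
rep()
snap('scene','s3',(280,120,560,320),2.8)"
```

```text
clock: 8.6
ee_pos: [0.4909, 0.2395, 0.0514]
tool_rot: [2.161, 2.251, -0.009]
force: [1.1, 0.9, 1.0]
opening: 0.0428
t 8.6 rail x,s -0.06979111299148096 0.22160182866299422 z 0.05139063428103784 F [1.0577 0.9391 1.0153] op 0.042830831506074744 yaw err -0.006282411761065657
```

View pics/s3.png

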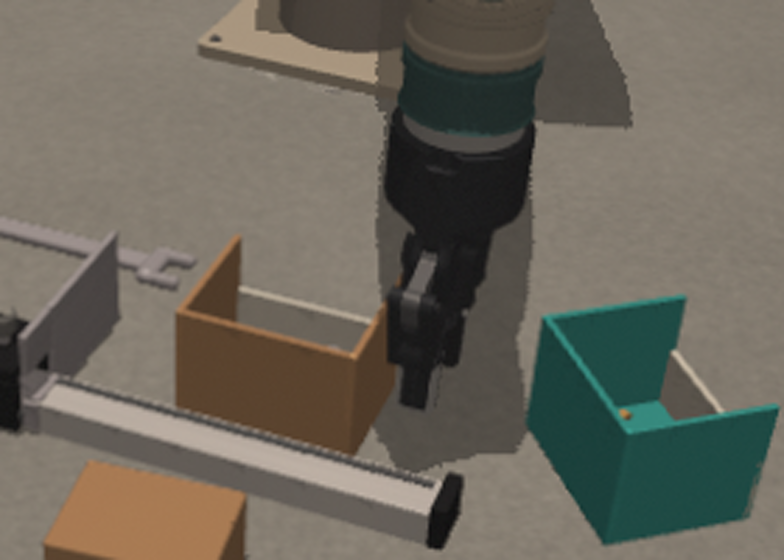

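```bash
r(){ python3 -c "
from h import *
rep()" | cut -c1-140; }
python3 -m creep '[[[-0.02,0,0],0,0.5],[[-0.04,0,0],0,0.5],[[-0.055,0,0],0,0.5],[[-0.07,0,0],0,0.5],[[-0.085,0,0],0,0.5],[[-0.1,0,0],0,0.5]]'>/dev/null; r
python3 -m creep '[[[-0.015,0,0],0,0.5],[[-0.03,0,0],0,0.5],[[-0.045,0,0],0,0.5],[[-0.06,0,0],0,0.5],[[-0.075,0,0],0,0.5],[[-0.09,0,0],0,0.5],[[-0.1,0,0],0,0.5],[[-0.1,0,0],0,0.5]]'>/dev/null; r
python3 -c "
from h import *
snap('top','t3',(245,200,405,320),5)"
```

```text
t 9.25 rail x,s -0.0683608914517385 0.182405393875962 z 0.05371671379565898 F [-0.1691  4.0238  3.7302] op 0.0424694208827552 yaw err -0.005
t 10.05 rail x,s -0.0691441901234213 0.14113717942280202 z 0.05401052604337345 F [0.5068 0.0091 0.3027] op 0.04262809848226427 yaw err -0.00
```

View pics/t3.png

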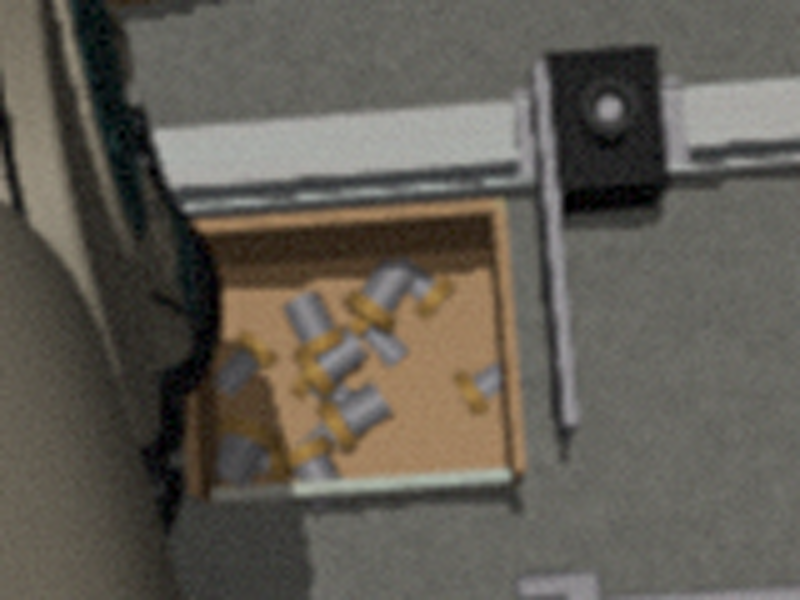

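The box is square and about 12 mm short of the plate (rim at x≈510, plate at x≈548). The stop is still over the catch. Now the slow approach, with force checks.

```bash
r(){ python3 -c "
from h import *
rep()" | cut -c1-140; }
python3 -m creep '[[[-0.004,0,0],0,0.5],[[-0.008,0,0],0,0.5],[[-0.012,0,0],0,0.5],[[-0.016,0,0],0,0.5]]'>/dev/null; r
python3 -m creep '[[[-0.004,0,0],0,0.5],[[-0.008,0,0],0,0.5]]'>/dev/null; r
python3 -m creep '[[[-0.004,0,0],0,0.5],[[-0.008,0,0],0,0.5]]'>/dev/null; r
```

```text
t 10.5 rail x,s -0.06898591609447244 0.13513277197661386 z 0.05423656743878249 F [ 0.7036  2.9554 -0.4836] op 0.042220970260611765 yaw err -
t 10.7 rail x,s -0.06909725493023215 0.13183711526056827 z 0.054246425255281686 F [-0.0108  2.1036 -0.4219] op 0.04291823276911118 yaw err -
t 10.9 rail x,s -0.06916168384208492 0.12845705932768522 z 0.05426403825977228 F [-0.5389  1.7889 -1.1001] op 0.04241321596451648 yaw err -0
```

```bash
r(){ python3 -c "
from h import *
rep()" | cut -c1-140; }
python3 -m creep '[[[-0.003,0,0],0,0.5]]'>/dev/null; r
python3 -m creep '[[[-0.003,0,0],0,0.5]]'>/dev/null; r
```

```text
t 11.0 rail x,s -0.06925747539513631 0.12721960949389463 z 0.05424523316722388 F [-1.1051  5.3873  0.2309] op 0.04275659850126171 yaw err -0
t 11.1 rail x,s -0.06945326984036473 0.12703753504927062 z 0.05427846001840627 F [-0.4893  6.6698  0.4917] op 0.04285308572811239 yaw err -0
```

The force jumped from 2 to 6.7 N and the tool stalled at 0.127, the predicted contact point, so I stop pushing. I retreat, lift and check.

```bash
python3 -m creep '[[[0.02,0,0],0,0.5],[[0.06,0,0],0,0.5],[[0.09,0,0],0,0.5],[[0.09,0,-0.1],0,0.5],[[0.09,0,-0.2],0,0.5],[[0.09,0,-0.32],0,0.5],[[0.09,0,-0.42],0,0.5],[[0.2,0,-0.45],0,0.5],[[0.32,0,-0.45],0,0.5],[[0.4,0,-0.45],0,0.5],[[0.4,0,-0.45],0,0.5]]'; python3 -c "
from h import *
rep()
snap('top','t4',(245,200,405,320),5)"
```

```text
clock: 12.2
ee_pos: [0.4864, 0.3109, 0.2321]
tool_rot: [2.156, 2.258, 0.001]
force: [-0.3, -0.3, -1.0]
opening: 0.0427
t 12.2 rail x,s -0.07085993418858551 0.29316003423388476 z 0.23210076015705072 F [-0.2619 -0.2838 -0.9842] op 0.04269973816050148 yaw err -0.0008328247999954269
```

View pics/t4.png

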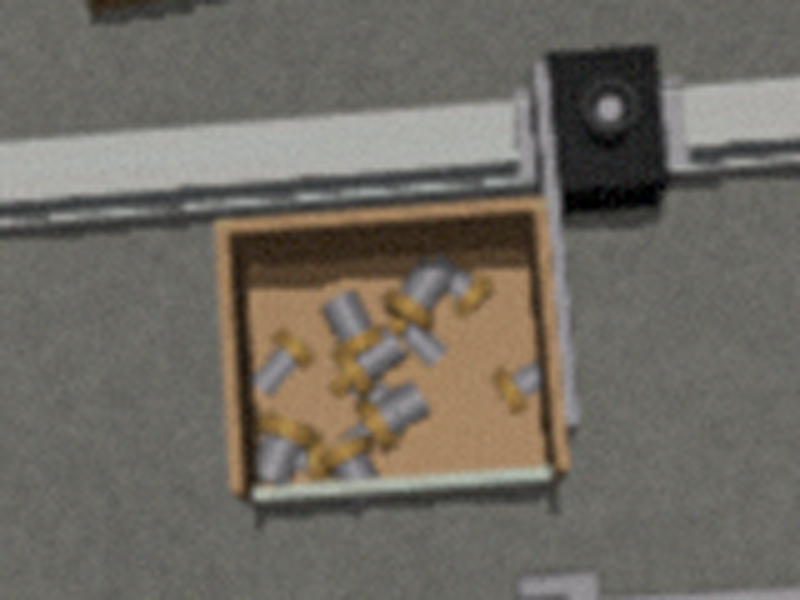

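The box edge (x 548 to 567) lies flush on the plate. The knob is still at (609,107), the same pixel as before contact, and the hand is clear.

```bash
python3 -c "
from h import *
for n,x,y,z in [('knob',609,107,.078),('FL',218,224,.08),('FR',545,203,.08)]:
  p=px2w('top',245+x/5,200+y/5,z); d=p[:2]-C; print(n,d@ex,d@ey)
print(close_job())"
```

```text
knob -0.002521994605560889 -0.017844669694471977
FL -0.03216188045589861 0.11445873512371152
FR -0.03359461489459847 0.006276053596201134
the job is handed in; nothing more can be done
None
```

The stop is clicked into the notch, the cardboard bin box rests against its plate, and the job is handed in; it reported no verdict. The clock stood at about 12.3 s of the 64 s allowed.

- **Stop:** I pushed it with the shut fingers until the push force fell from 7.5 N to about 0. After the box was pushed up, the knob measured 17.8 mm to -y of the rail's middle, against 18 mm measured for the notch. It did not visibly shift when the box made contact.
- **Bin box:** I pushed it with the half-open fingers until the force rose from about 2 N to 6.7 N. Its near face is at 6.3 mm along the rail, against about 7 mm for the plate. It is square to the rail within about 0.02 rad, and its middle is about 78 mm out.
- **Hand and other objects:** The hand ended raised about 0.23 m and well to the side of the box. My pushes went nowhere near the jar, carton or spanner, but I did not re-measure their positions at the end.

Two limits on these checks: the pin's height can't be read from the pictures, so "clicked in" rests on the force drop and the knob's position. The knob also measured about 2.5 mm off the rail's centre line in x, which I put down to reading and calibration error. No check failed.

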